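Unlock the circuit-board frame and hold it balanced on edge

ROBOT

A 6-joint arm with a two-finger parallel gripper is mounted at the origin on the work surface. World frame = base frame: x ahead of the robot, y to its left, z up, the work surface at z = 0. Lengths are in m, angles in rad, forces in N, time in s.
With the tool pointing down it reaches from about 0.35 to 0.975 m from the base axis. Payload 4.9 kg.
Tool frame: the origin (TCP) lies between the finger pads; the fingertips stand 17 mm ahead of it and the grasp point (between the pads) lies 2 mm behind it; z points along the fingers, y is the direction in which the jaws open and shut (so a half turn about z gives the same grasp; the last joint's range is limited). The gripper opens to 85 mm and grips with 20 to 120 N. Pads are 22 mm wide; open, the fingers measure 114 mm over their backs; the gripper's body (76 mm by 85 mm) begins 54 mm behind the grasp point. The pads swing forward as they close: fully open they stand 13 mm farther back than shut.
Start: joints at [1.186, 0.053, 1.613, -0, 1.476, -0.119], TCP at [0.164, 0.603, 0.213] pointing down, gripper open.
Joint ranges: [-3.01, 3.01], [-1.01, 2.22], [0.06, 2.58], [-1.02, 4.17], [0.09, 2.62], [-3.14, 3.14]. Speed limits (rad/s): [2.57, 2.57, 3.14, 3.14, 3.14, 3.14].

INTERFACE

Orientations are given as a unit quaternion [w, x, y, z].
In Python, from plant import state, grab_frame, camera_model, job_done, find_in, silhouettes, landmark_of gives the robot as it stands.
- The arm moves only by the shell command python3 -m crank 'ROWS'. ROWS is JSON, a list of rows, each an object with "angular": the turn, a rotation vector about the tool's x, y, z each as a share of 5 degrees, from -1 to 1, a list of three; "delta_pos": the shift along the tool's x, y, z each as a share of 3 cm, from -1 to 1, a list of three; "gripper": the opening, from 0 (shut) to 1 (fully open). In form: [{"angular": [ax, ay, az], "delta_pos": [tx, ty, tz], "gripper": gripper}, ...]. A call has 1 to 12 rows; each row shifts and turns the commanded pose from where the row before left it, along the tool's axes as they then stand; what a row does not reach is not made up. A row lasts 1/8 s, in which the tool goes at most 62.5 mm and 10.7 degrees, less where a joint would pass 70% of its speed; a pose out of reach is approached as far as the arm can. A call with a number of a shift or a turn outside -1 to 1 is refused whole. A call with a gripper value outside its range is refused whole. The fingers move at their own pace and stop on an object; the grip force is fixed at half the most. Time passes only in rows, so rows that do not move let the fingers close. It gives the time, the measured TCP pose, the force and the opening at its end, in the units of the state.
- state(): the state, without advancing time (a new reading comes with each control period).
- grab_frame(name): name is "scene" or "top" or "wrist"; returns the picture (384x512x3 uint8, red, green, blue); there is no depth.
- camera_model(name): a dict with "camera_matrix" (3x3 intrinsics, pixels), "rvec" (rotation vector, rad) and "tvec" (3), from world to camera coordinates, as OpenCV has them; the wrist camera has in their place "mount" (4x4, takes a point from camera to tool coordinates, whose origin is the TCP and whose axes are the flange's). Camera axes: x right, y down, z forward; pixel columns grow to the right and rows downward; lengths in m; the calibration is good to about 2 mm. A picture is of the moment at which its call begins: read the wrist's pose just before it. camera_model takes no time and is no camera call.
- job_done(): hands the job in, once; it reports no verdict.
Trained networks look in the newest picture that a camera, given by its name, has taken for a name from the list of things; names that differ only in an ending like _2 or _b are one class to them, and where a whole thing is asked for, a point or a joint stands for the part that bears it (a point fixed in the world has none). Each returns a list of dicts, best first, with "conf" (0 to 1); they miss things now and then, are a little off and sometimes report something else, mostly with a low value. They report only what shows in the picture. A call takes as long as a camera call.
- find_in(camera, target): "bbox" ([left, top, right, bottom] in pixels, round what is visible of it).
- silhouettes(camera, target): "mask" (384x512 bool, what is visible of it) and "bbox" ([left, top, right, bottom] in pixels, round what is visible of it).
- landmark_of(camera, target): "pixel" ([column, row] in pixels: a listed point, or the origin of a listed thing).
The state is a dict: "time": time; "joint_pos": joint angles; "joint_vel": joint speeds; "joint_efforts": joint torques, N m; "tool_pos": TCP position; "tool_rot": TCP orientation; "contact_force": force on the tool from outside, world axes, zero at the start; "ft_torque": the same for the moment, N m; "gripper_width": opening from 0.0 (shut) to 1.0 (fully open).
Only numpy, scipy, OpenCV 4.12 (cv2) and the standard library are available. Lean on these libraries where they do the work, as an engineer would, in place of code of your own. Each camera call takes 0.05 s, during which the arm holds its last target.

TASK

The circuit board in the hinged frame has to be looked at from both sides. Wind the hand crank anticlockwise (seen from above) about two turns, right to its stop, to draw the lock bolt out from under the frame's tail; then take the frame by its handle bar, swing it up to its balance point, standing straight up on its hinge, and finish while still holding the bar, keeping it there so that it falls neither back nor over. Do not let the frame drop or tip over on the way, and leave the other things on the bench where they are.

Things in the scene. Friction and masses are not known exactly. Their poses are not given: they have to be found in the camera images.
- fixture: board fixture fixed to the bench: aluminium base plate 230 x 330 x 12 mm. Origin on the bench surface, directly under the middle of the hinge. Its x axis runs along the hinge, the frame lies on its -y side (plate reaches to y = -145 mm), the grey crank gearbox (85 x 110 mm, 60 mm high, centred at y = +125 mm) on its +y side.
- hinge (a point): middle of the frame's hinge axis, 55 mm above the bench, parallel to the fixture's x. Hinge posts at x = +-103 mm reach up to 64 mm. A 24 mm wide steel tail of the frame sticks out 30 mm to +y of the hinge; it goes down as the frame goes up.
- flap (a joint): swing of the board frame about the hinge, rad: 0 = lying flat and level on the -y side, grows as it is lifted, 1.57 = straight up (its balance point, centre of mass right above the hinge), 2.2 = end stop on the other side. Nearly frictionless: it falls by itself from anywhere but the balance point. While the lock bolt is under its tail it gives only some 0.1 rad.
- handle: U-shaped handle on the frame's free edge; turns with the frame. Its origin lies on the hinge axis. The frame with its green board is 170 mm along the hinge, reaches 112 mm from it and is 8 mm thick, with parts up to 13 mm above the board; frame and handle weigh 0.26 to 0.47 kg.
- handle_grip (a point): middle of the handle's bar: round, black, 14 mm thick, 112 mm long, parallel to the hinge, 172 mm from the hinge axis (55 mm above the bench when flat, 227 mm when upright). Its axis is 60 mm from the frame's edge; the 9 mm thick legs are at +-56 mm along the bar, so about 100 mm of bar is free to grip. The bar is in the plane of the frame.
- crank (a joint): turn of the hand crank about its vertical axis, rad: 0 = arm along the fixture's +x, grows anticlockwise seen from above; starts between 0 and 1.2; hard stop at 13.2. It stays where it is left; turning takes about 1.5 N at the knob. It draws the lock bolt (16 mm wide steel bar between gearbox and hinge) back by 1.4 mm per rad, clear of the tail beyond 12.0.
- crank_axis (a point): point on the crank's vertical axis, at fixture x = 0, y = +130 mm, 100 mm above the bench (the height of the knob's middle). Crank hub and arm reach up to 80 mm above the bench.
- crank_knob (a point): middle of the crank's knob: upright black cylinder 22 mm thick and 42 mm tall, from 79 to 121 mm above the bench, 50 mm from the crank axis. It spins freely on its pin, so it can be led round without turning the gripper.
- spool: bystander: grey plastic spool, 54 mm wide, 40 mm high. Origin under its centre.
- cleaner_tin: bystander: open steel tin, 60 mm wide, 35 mm high. Origin under its centre.
- screwdriver: bystander: screwdriver lying flat, 160 mm long.
- parts_tray: bystander: grey divided tray, 80 x 100 x 25 mm. Origin under its centre.
- heatsink: bystander: finned aluminium heat sink, 45 x 40 x 28 mm. Origin under its centre.
- brush: bystander: brush lying flat, 170 mm long.
- flux_bottle: bystander: white bottle, 42 mm wide, 90 mm high. Origin under its centre.

How it is judged:
On the way, in this order (a step that is already met when the one before it is completed fails the run):
1. the crank is wound to its stop (beyond 12.4 rad) with the frame still down (value of joint crank above 12.4 rad and value of joint flap below 0.3 rad), for 0.1 s.
2. the frame stands at its balance point, still, held by the handle in the fingers (value of joint flap between 1.47 and 1.67 rad and velocity of joint flap between -0.08 and 0.08 rad/s and contact force between the fingers and handle above 0.5 N and value of joint crank above 12 rad), for 0.4 s.
At the end, for the whole second after the job is handed in: The frame stands at its balance point within 0.10 rad of upright (joint flap 1.47 to 1.67), still (under 0.08 rad/s), with the fingers on its handle (over 0.5 N), the crank still wound out (beyond 12.0 rad) and every bystander within 40 mm of its start (all of step 2 and distance of each of spool, cleaner_tin, screwdriver, parts_tray, heatsink, brush, flux_bottle from where it was at the start of the episode below 0.04 m); the arm keeps its last pose, push and grip.
It fails at once if the frame tips over past its balance point (beyond 1.9 rad) (value of joint flap above 1.9 rad).
It fails at once if the frame falls back (faster than 2.5 rad/s downward) (velocity of joint flap below -2.5 rad/s).
It fails at once if a bystander is pushed more than 40 mm (distance of any of spool, cleaner_tin, screwdriver, parts_tray, heatsink, brush, flux_bottle from where it was at the start of the episode above 0.04 m).
It also fails if it takes over 72 s, if anything falls off the work surface, if the arm or the gripper's body presses on something with over 40 N, if the wrist force passes 120 N, or if a joint passes its speed limit or range.

## Working session

There is one attempt and no reset: what is moved stays moved. The work goes in short steps, Python scripts to look and compute and a shell command to move; the robot and the scene stay as the last step left them, time stands still between calls to the robot, and variables do not carry over. Pictures are saved under pics/ and viewed, and the job is handed in when it is done.

```bash
ls; mkdir -p pics
cat > h.py <<'E'
import numpy as np, cv2
from plant import *
def save(cam,name):
    im=grab_frame(cam); cv2.imwrite('pics/'+name,im[:,:,::-1]); return im
def ray(cam,px):
    m=camera_model(cam); K=np.array(m['camera_matrix'],float)
    R=cv2.Rodrigues(np.array(m['rvec'],float))[0]; t=np.array(m['tvec'],float).ravel()
    d=np.linalg.inv(K)@np.array([px[0],px[1],1.0]); return -R.T@t, R.T@d
def atz(cam,px,z):
    c,d=ray(cam,px); return c+d*(z-c[2])/d[2]
def proj(cam,P):
    m=camera_model(cam)
    return cv2.projectPoints(np.array(P,float).reshape(-1,1,3),np.array(m['rvec'],float),np.array(m['tvec'],float),np.array(m['camera_matrix'],float),None)[0].reshape(-1,2)
E
python3 - <<'E'
from h import *
np.set_printoptions(precision=4,suppress=True)
s=state(); print(s)
for c in ('scene','top'):
    save(c,c+'0.png')
    for t,z in (('fixture',0),('hinge',.055),('handle_grip',.055),('crank_axis',.1),('crank_knob',.1),('handle',.055)):
        for r in landmark_of(c,t)[:2]: print(c,t,r['conf'],r['pixel'],atz(c,r['pixel'],z))
E
```

```text
pics
{'time': 0.0, 'joint_pos': array([ 1.186 ,  0.0534,  1.6143,  0.    ,  1.476 , -0.119 ]), 'joint_vel': array([-0.0006,  0.0007,  0.0009,  0.001 ,  0.0003,  0.0001]), 'joint_efforts': array([ -0.0018, -39.3678, -37.0177,  -0.0001,   0.007 ,  -0.    ]), 'tool_pos': array([0.1639, 0.6024, 0.2112]), 'tool_rot': array([-0.0003,  0.1325,  0.9912, -0.001 ]), 'contact_force': array([ 0.506 , -0.9266, -0.6525]), 'ft_torque': array([-0.0242,  0.0113,  0.0411]), 'gripper_width': 1.001612352693303}
scene fixture 0.73 [283.4, 222.7] [0.5157 0.0386 0.    ]
scene hinge 0.61 [282.7, 213.3] [0.5281 0.0456 0.055 ]
scene handle_grip 0.68 [248.0, 183.8] [ 0.5171 -0.1224  0.055 ]
scene handle_grip 0.61 [273.0, 282.4] [0.7137 0.1995 0.055 ]
scene crank_axis 0.79 [318.3, 228.4] [0.5298 0.1798 0.1   ]
scene crank_knob 0.51 [319.6, 240.4] [0.5586 0.2097 0.1   ]
top fixture 0.68 [236.8, 218.3] [0.5134 0.0326 0.    ]
top hinge 0.69 [229.3, 216.6] [0.5156 0.0497 0.055 ]
top handle_grip 0.81 [292.0, 215.6] [ 0.5156 -0.1254  0.055 ]
top crank_axis 0.8 [183.0, 213.6] [0.523  0.1706 0.1   ]
top crank_axis 0.66 [144.5, 201.4] [0.5579 0.2762 0.1   ]
top crank_knob 0.39 [168.7, 202.5] [0.5537 0.2099 0.1   ]
top crank_knob 0.24 [311.8, 180.5] [ 0.6066 -0.1776  0.1   ]
```

View pics/scene0.png

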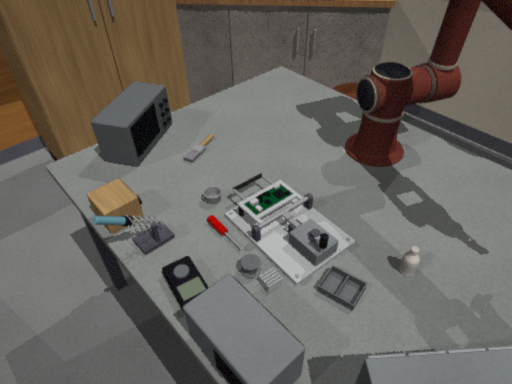

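View pics/top0.png

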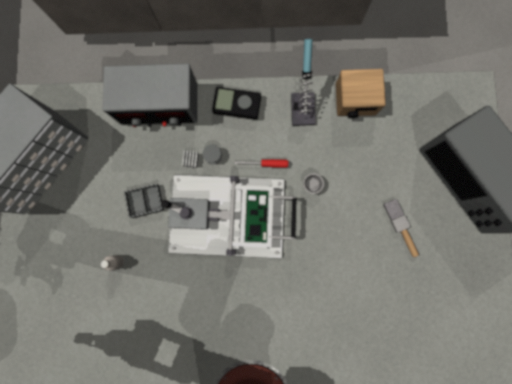

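Fixture roughly at (0.515, 0.045), aligned about with world axes; refine with crops.

Run:
```python
import cv2
a=cv2.imread('pics/top0.png')[160:270,120:320]; cv2.imwrite('pics/topc.png',cv2.resize(a,None,fx=4,fy=4,interpolation=cv2.INTER_CUBIC))
a=cv2.imread('pics/scene0.png')[160:310,180:380]; cv2.imwrite('pics/scenec.png',cv2.resize(a,None,fx=4,fy=4,interpolation=cv2.INTER_CUBIC))
```

```text
(no output)
```

View pics/topc.png

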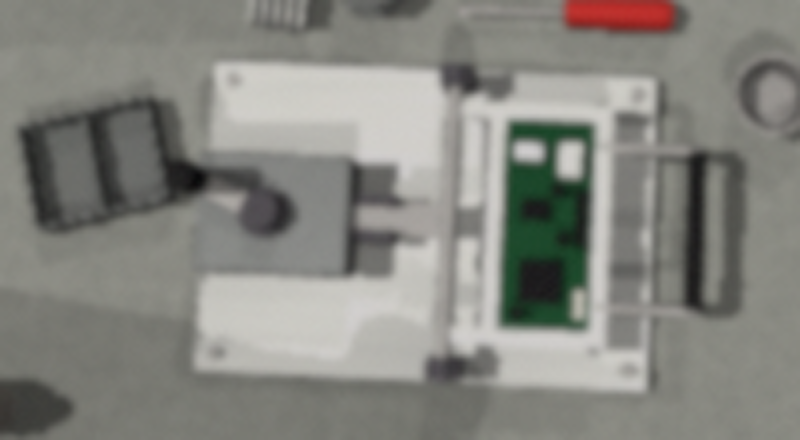

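View pics/scenec.png

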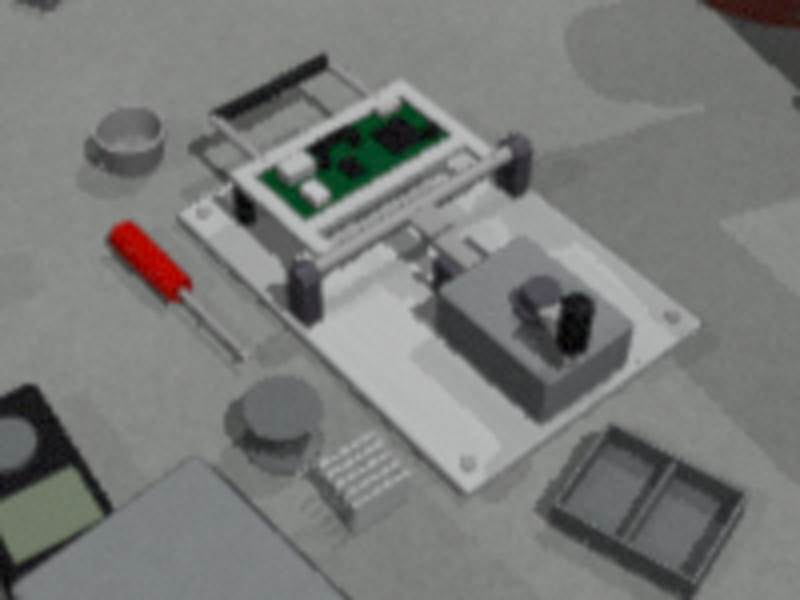

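Run:
```python
from h import *
from scipy.optimize import least_squares
np.set_printoptions(precision=4,suppress=True)
# fixture pts
top=[((-.115,.185,.012),(196,374)),((.115,.185,.012),(215,63)),((.115,-.145,.012),(657,77)),((-.115,-.145,.012),(648,390)),
 ((.056,-.172,.055),(698,152)),((-.056,-.172,.055),(692,308)),]
sc=[((.115,-.145,.012),(178,214)),((-.115,.185,.012),(700,322)),((.115,.185,.012),(467,493)),((.056,-.172,.055),(214,118)),((-.056,-.172,.055),(326,62))]
def W(p,v):
    c,s=np.cos(v[2]),np.sin(v[2]); p=np.atleast_2d(p)
    return np.c_[v[0]+c*p[:,0]-s*p[:,1],v[1]+s*p[:,0]+c*p[:,1],p[:,2]]
def f(v,sel=(0,1)):
    r=[]
    for cam,L,o in (('top',top,(120,160)),('scene',sc,(180,160))):
        P=proj(cam,W([a for a,b in L],v)); q=np.array([b for a,b in L])/4+o
        r.append((P-q).ravel())
    return np.concatenate(r)
s=least_squares(f,[.515,.045,0]); v=s.x; print(v); print(s.fun.reshape(-1,2))
for n,p in dict(hinge=(0,0,.055),bar=(0,-.172,.055),axis=(0,.13,.1)).items(): print(n,W(p,v))
A=W((0,.13,.1),v)[0]
# knob angle
def g(a): 
    k=A+.05*np.array([np.cos(a+v[2]),np.sin(a+v[2]),0]); return k
for a in np.arange(0,1.3,.1): k=g(a); print(round(a,2),k,proj('top',[k])[0],proj('scene',[k])[0])
for cam in('top','scene'):
  for t in ('crank_knob','spool','cleaner_tin','screwdriver','heatsink','parts_tray','flux_bottle'):
    for r in find_in(cam,t)[:1]: b=r['bbox']; print(cam,t,r['conf'],b, atz(cam,((b[0]+b[2])/2,(b[1]+b[3])/2),.1 if 'crank' in t else .02))
```

```text
[ 0.5208  0.0419 -0.0547]
[[-1.1024 -0.7459]
 [-0.5848 -1.2056]
 [ 0.0486 -0.8439]
 [-0.0812  0.202 ]
 [-0.3145 -0.8991]
 [ 0.1178  0.3406]
 [-0.2588 -1.2227]
 [ 0.7463 -1.3627]
 [ 0.3963 -1.2568]
 [ 0.1894 -0.1413]
 [-0.1205 -0.8156]]
hinge [[0.5208 0.0419 0.055 ]]
bar [[ 0.5114 -0.1299  0.055 ]]
axis [[0.5279 0.1717 0.1   ]]
0.0 [0.5778 0.1689 0.1   ] [183.8055 193.4   ] [302.8758 235.3811]
0.1 [0.5779 0.1739 0.1   ] [181.9762 193.4243] [304.2754 236.4575]
0.2 [0.5774 0.1789 0.1   ] [180.154 193.631] [305.8077 237.4359]
0.3 [0.5764 0.1838 0.1   ] [178.3567 194.018 ] [307.4571 238.3049]
0.4 [0.575  0.1886 0.1   ] [176.602  194.5816] [309.2065 239.0543]
0.5 [0.573  0.1932 0.1   ] [174.907  195.3162] [311.0372 239.6753]
0.6 [0.5707 0.1976 0.1   ] [173.2884 196.2147] [312.9296 240.1603]
0.7 [0.5679 0.2017 0.1   ] [171.7622 197.2683] [314.8629 240.5036]
0.8 [0.5647 0.2056 0.1   ] [170.3432 198.4668] [316.816  240.7009]
0.9 [0.5611 0.2091 0.1   ] [169.0456 199.7985] [318.7671 240.7498]
1.0 [0.5572 0.2122 0.1   ] [167.8823 201.2504] [320.6946 240.6497]
1.1 [0.553  0.2149 0.1   ] [166.8648
[... 426 characters left out ...]
 169.2] [0.6893 0.1605 0.02  ]
top parts_tray 0.67 [124.8, 185.8, 166.4, 218.0] [0.5646 0.2989 0.02  ]
top flux_bottle 0.66 [102.2, 256.2, 123.2, 270.0] [0.3889 0.3909 0.02  ]
scene crank_knob 0.69 [231.9, 174.5, 273.5, 199.2] [ 0.5483 -0.0628  0.1   ]
scene spool 0.7 [209.1, 218.3, 228.2, 233.8] [ 0.6799 -0.0689  0.02  ]
scene cleaner_tin 0.67 [201.3, 187.3, 219.3, 204.4] [ 0.6192 -0.1913  0.02  ]
scene screwdriver 0.71 [208.3, 217.2, 240.4, 250.0] [ 0.6858 -0.0341  0.02  ]
scene heatsink 0.84 [261.4, 269.2, 279.2, 292.0] [0.6983 0.1739 0.02  ]
scene parts_tray 0.87 [316.2, 263.9, 366.6, 313.9] [0.5821 0.3139 0.02  ]
scene flux_bottle 0.92 [399.2, 246.2, 419.9, 276.0] [0.3783 0.3819 0.02  ]
```

```bash
python3 -m crank '[{"angular":[0,0,-0.807],"delta_pos":[0,0,0],"gripper":1},{"angular":[0,0,-0.807],"delta_pos":[0,0,0],"gripper":1},{"angular":[0,0,-0.807],"delta_pos":[0,0,0],"gripper":1},{"angular":[0,0,0],"delta_pos":[-0.9,-0.8,0],"gripper":1},{"angular":[0,0,0],"delta_pos":[-0.9,-0.8,0],"gripper":1},{"angular":[0,0,0],"delta_pos":[-0.9,-0.8,0],"gripper":1},{"angular":[0,0,0],"delta_pos":[-0.9,-0.8,0],"gripper":1},{"angular":[0,0,0],"delta_pos":[-0.9,-0.8,0],"gripper":1},{"angular":[0,0,0],"delta_pos":[-0.9,-0.8,0],"gripper":1},{"angular":[0,0,0],"delta_pos":[-0.9,-0.8,0],"gripper":1},{"angular":[0,0,0],"delta_pos":[-0.9,-0.8,0],"gripper":1}]'
cat >> h.py <<'E'
from scipy.spatial.transform import Rotation as Rn
V=np.array([0.5208,0.0419,-0.0547])
def fx(p):
    c,s=np.cos(V[2]),np.sin(V[2]); return np.array([V[0]+c*p[0]-s*p[1],V[1]+s*p[0]+c*p[1],p[2]])
def unfx(P):
    c,s=np.cos(V[2]),np.sin(V[2]); d=np.asarray(P)-[V[0],V[1],0]; return np.array([c*d[0]+s*d[1],-s*d[0]+c*d[1],d[2]])
def st(tgt=None):
    np.set_printoptions(precision=4,suppress=True)
    s=state(); q=s['tool_rot']; R=Rn.from_quat([q[1],q[2],q[3],q[0]]).as_matrix()
    print('t',s['time'],'pos',s['tool_pos'],'fix',unfx(s['tool_pos']),'w',s['gripper_width'],'F',s['contact_force'],'q',s['joint_pos']);print(R)
    if tgt is not None: print('units to target',R.T@(np.array(tgt)-s['tool_pos'])/.03)
    return s,R
E
python3 -c "
from h import *
st([.553,.213,.16])"
```

```text
time: 2.78
tool_pos: [0.3701, 0.3987, 0.2127]
tool_rot: [0.0, 0.027, 1.0, 0.0]
contact_force: [-0.6, -0.3, -0.6]
gripper_width: 1.001
t 2.775 pos [0.3701 0.3987 0.2127] fix [-0.1699  0.348   0.2127] w 1.000926944722066 F [-0.5656 -0.3047 -0.5973] q [ 0.6857 -0.1418  1.801   0.      1.482  -0.8306]
[[-0.9985  0.0545  0.0003]
 [ 0.0545  0.9985  0.0003]
 [-0.0003  0.0003 -1.    ]]
units to target [-6.4231 -5.8486  1.7559]
```

```bash
python3 -m crank '[{"angular":[0,0,0],"delta_pos":[-0.8,-0.73,0.1],"gripper":1},{"angular":[0,0,0],"delta_pos":[-0.8,-0.73,0.1],"gripper":1},{"angular":[0,0,0],"delta_pos":[-0.8,-0.73,0.1],"gripper":1},{"angular":[0,0,0],"delta_pos":[-0.8,-0.73,0.1],"gripper":1},{"angular":[0,0,0],"delta_pos":[-0.8,-0.73,0.1],"gripper":1},{"angular":[0,0,0],"delta_pos":[-0.8,-0.73,0.1],"gripper":1},{"angular":[0,0,0],"delta_pos":[-0.8,-0.73,0.1],"gripper":1},{"angular":[0,0,0],"delta_pos":[-0.8,-0.73,0.1],"gripper":1},{"angular":[0,0,0],"delta_pos":[0,0,0],"gripper":1}]'
python3 -c "
from h import *
s,R=st([.553,.213,.105])
m=camera_model('wrist');print(m)
save('wrist','w1.png')
K=np.array(m['camera_matrix']);M=np.array(m['mount'])
for n,P in (('knobtop',[.553,.213,.121]),('hub',fx([0,.13,.08]))):
    c=np.linalg.inv(M)@np.r_[R.T@(np.array(P)-s['tool_pos']),1]; p=K@c[:3]; print(n,p[:2]/p[2])
for r in landmark_of('wrist','crank_knob')[:2]+landmark_of('wrist','crank_axis')[:2]: print(r)
"
```

```text
time: 3.9
tool_pos: [0.5525, 0.2127, 0.1881]
tool_rot: [-0.0, 0.029, 1.0, -0.0]
contact_force: [-0.2, 0.6, -0.4]
gripper_width: 1.001
t 3.9 pos [0.5525 0.2127 0.1881] fix [0.0223 0.1723 0.1881] w 1.0008296820958758 F [-0.2229  0.6198 -0.4069] q [ 0.2419 -0.0086  1.7162 -0.0002  1.4346 -1.2715]
[[-0.9984  0.0573 -0.0005]
 [ 0.0573  0.9984 -0.0003]
 [ 0.0005 -0.0003 -1.    ]]
units to target [-0.0188  0.0124  2.7708]
{'camera_matrix': array([[333.9678,   0.    , 254.2031],
       [  0.    , 333.9678, 191.2148],
       [  0.    ,   0.    ,   1.    ]]), 'mount': array([[ 0.0004, -0.962 , -0.273 ,  0.0691],
       [ 1.    ,  0.0005, -0.0003, -0.0013],
       [ 0.0004, -0.273 ,  0.962 , -0.1612],
       [ 0.    ,  0.    ,  0.    ,  1.    ]])}
knobtop [256.6639 197.7544]
hub [204.0264 156.4036]
{'pixel': [260.5, 186.7], 'conf': 0.7}
{'pixel': [202.5, 159.5], 'conf': 0.6}
```

View pics/w1.png

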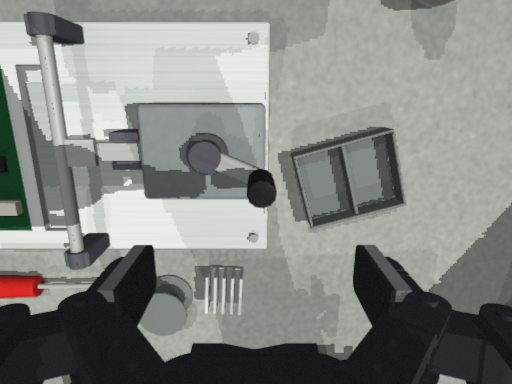

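Knob top at (261,190), hub top at (204,154), both close to prediction; compute.

```bash
cat >> h.py <<'E'
def wz(px,z,s,R):
    m=camera_model('wrist');K=np.array(m['camera_matrix']);M=np.array(m['mount'])
    d=R@M[:3,:3]@np.linalg.inv(K)@[px[0],px[1],1]; c=s['tool_pos']+R@M[:3,3]
    return c+d*(z-c[2])/d[2]
E
python3 -c "
from h import *
s,R=st()
k=wz((261.5,190),.121,s,R);h=wz((204,154),.08,s,R);print(k,h,k-h,np.hypot(*(k-h)[:2]))
d=unfx(k)-unfx(h);print(np.arctan2(d[1],d[0]))
for p,x in (((269,23),(-.115,.185,.012)),((269,248),(.115,.185,.012))): print(wz(p,.012,s,R),fx(x))
k[2]=.105;st(k)
"
```

```text
t 4.05 pos [0.5512 0.2146 0.1885] fix [0.0209 0.1741 0.1885] w 1.0020919841007632 F [-0.452   1.6052  0.3966] q [ 0.2453 -0.0105  1.7173  0.0004  1.4349 -1.2713]
[[-0.9985  0.0542 -0.0002]
 [ 0.0542  0.9985  0.0003]
 [ 0.0003  0.0003 -1.    ]]
[0.5463 0.2187 0.121 ] [0.5249 0.1737 0.08  ] [0.0214 0.045  0.041 ] 0.049811270956576045
1.1811405018629244
[0.4179 0.234  0.012 ] [0.4161 0.2329 0.012 ]
[0.6437 0.2246 0.012 ] [0.6457 0.2203 0.012 ]
t 4.05 pos [0.5512 0.2146 0.1885] fix [0.0209 0.1741 0.1885] w 1.0020919841007632 F [-0.452   1.6052  0.3966] q [ 0.2453 -0.0105  1.7173  0.0004  1.4349 -1.2713]
[[-0.9985  0.0542 -0.0002]
 [ 0.0542  0.9985  0.0003]
 [ 0.0003  0.0003 -1.    ]]
units to target [0.1693 0.1264 2.785 ]
```

```bash
python3 -m crank '[{"angular":[0,0,0],"delta_pos":[0.14,0.11,0.55],"gripper":1},{"angular":[0,0,0],"delta_pos":[0,0,0.55],"gripper":1},{"angular":[0,0,0],"delta_pos":[0,0,0.55],"gripper":1},{"angular":[0,0,0],"delta_pos":[0,0,0.55],"gripper":1},{"angular":[0,0,0],"delta_pos":[0,0,0.5],"gripper":1},{"angular":[0,0,0],"delta_pos":[0,0,0],"gripper":0.2},{"angular":[0,0,0],"delta_pos":[0,0,0],"gripper":0},{"angular":[0,0,0],"delta_pos":[0,0,0],"gripper":0},{"angular":[0,0,0],"delta_pos":[0,0,0],"gripper":0},{"angular":[0,0,0],"delta_pos":[0,0,0],"gripper":0}]'
python3 -c "
from h import *
s,R=st()
save('wrist','w2.png')"
```

```text
time: 5.3
tool_pos: [0.5478, 0.2177, 0.1079]
tool_rot: [0.0, 0.027, 1.0, 0.0]
contact_force: [0.6, 0.0, 0.4]
gripper_width: -0.002
t 5.3 pos [0.5478 0.2177 0.1079] fix [0.0173 0.177  0.1079] w -0.0022340760457559535 F [0.5619 0.0123 0.4456] q [ 0.2521  0.055   1.7904 -0.      1.2954 -1.2642]
[[-0.9985  0.0545  0.0007]
 [ 0.0545  0.9985  0.0002]
 [-0.0007  0.0002 -1.    ]]
```

View pics/w2.png

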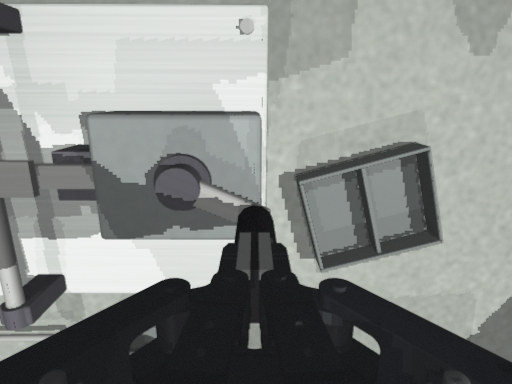

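The fingers shut in front of the knob (knob top at ~(254,217), seen beyond the fingertips). Re-measure.

```bash
python3 -c "
from h import *
s,R=st()
m=camera_model('wrist');K=np.array(m['camera_matrix']);M=np.array(m['mount'])
def pr(P):
    c=np.linalg.inv(M)@np.r_[R.T@(np.array(P)-s['tool_pos']),1]; p=K@c[:3]; return p[:2]/p[2]
tcp=s['tool_pos'];print('tcp',pr(tcp),'tip',pr(tcp+R@[0,0,.017]))
for px in ((254,207),(237,220),(271,220)): print(wz(px,.121,s,R))
print(wz((177,186),.08,s,R))
print(landmark_of('wrist','crank_knob'))
for c in('top','scene'):
  im=save(c,c+'2.png')
"
python3 - <<'E'
import cv2
a=cv2.imread('pics/top2.png')[170:250,130:230]; a=cv2.resize(a,None,fx=4,fy=4,interpolation=cv2.INTER_CUBIC)
b=cv2.imread('pics/scene2.png')[190:270,270:370]; b=cv2.resize(b,None,fx=4,fy=4,interpolation=cv2.INTER_CUBIC)
cv2.imwrite('pics/c2.png',cv2.hconcat([a,b]))
E
```

```text
t 5.35 pos [0.5477 0.2177 0.1078] fix [0.0172 0.177  0.1078] w -0.0007636073747052152 F [ 0.5217  0.0826 -0.2975] q [ 0.2521  0.0552  1.7905 -0.      1.2954 -1.2642]
[[-0.9985  0.0545  0.0005]
 [ 0.0545  0.9985  0.0001]
 [-0.0005  0.0001 -1.    ]]
tcp [256.8189 234.3371] tip [256.607  222.4891]
[0.5282 0.2173 0.121 ]
[0.5342 0.2089 0.121 ]
[0.5351 0.225  0.121 ]
[0.5266 0.1722 0.08  ]
[{'pixel': [253.2, 233.3], 'conf': 0.56}]
```

View pics/c2.png

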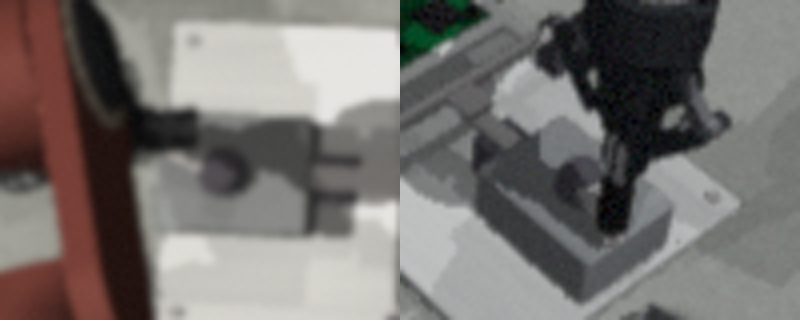

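Run:
```python
import cv2,numpy as np
a=cv2.imread('pics/w2.png')[160:300,180:330]; a=cv2.resize(a,None,fx=4,fy=4,interpolation=cv2.INTER_CUBIC)
a=(255*(a/255.)**.45).astype(np.uint8)
cv2.imwrite('pics/c3.png',a)
```

```text
(no output)
```

View pics/c3.png

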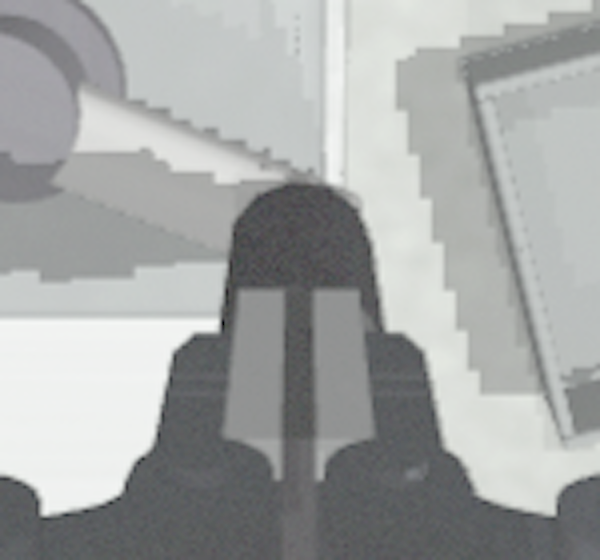

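```bash
python3 -c "
from h import *
s,R=st()
for px in ((254,207),(236,235),(274,235)): print(wz(px,.079,s,R),wz(px,.1,s,R))
m=camera_model('wrist');K=np.array(m['camera_matrix']);M=np.array(m['mount'])
def pr(P):
    c=np.linalg.inv(M)@np.r_[R.T@(np.array(P)-s['tool_pos']),1]; p=K@c[:3]; return p[:2]/p[2]
for x in(.525,.53,.535,.540,.547): print(x,'bot near',pr([x-.011,.2172,.079]),'top near',pr([x-.011,.2172,.121]),pr([x,.2172+.011,.121]),pr([x,.2172-.011,.121]),pr([x+.011,.2172,.121]))
for z in (.09,.1,.11,.12,.13): print('pad edge',z,pr(s['tool_pos']+R@[.011,0,s['tool_pos'][2]-z]))
"
```

```text
t 5.5 pos [0.5475 0.2177 0.1076] fix [0.0171 0.177  0.1076] w -0.00029346003315062764 F [-0.9725  0.2287  1.1706] q [ 0.2521  0.0554  1.7907 -0.      1.2954 -1.2641]
[[-0.9985  0.0545  0.0001]
 [ 0.0545  0.9985 -0.    ]
 [-0.0001 -0.     -1.    ]]
[0.5421 0.2165 0.079 ] [0.535  0.2169 0.1   ]
[0.5595 0.2045 0.079 ] [0.5506 0.2062 0.1   ]
[0.5608 0.2277 0.079 ] [0.5517 0.2269 0.1   ]
0.525 bot near [252.6311 160.7649] top near [252.1727 177.8761] [277.1998 199.6942] [229.8395 202.1345] [254.7654 223.0802]
0.53 bot near [253.1083 169.2616] top near [252.7798 188.4604] [277.5774 209.896 ] [230.6289 212.2933] [255.3274 232.8791]
0.535 bot near [253.5788 177.6394] top near [253.3761 198.8581] [277.9484 219.9211] [231.4046 222.2765] [255.8799 242.5117]
0.54 bot near [254.0428 185.901 ] top near [253.9621 209.0741] [278.313  229.7743] [232.1671 232.0888] [256.4231 251.9821]
0.547 bot near [254.6817 197.2764] top near [254.7654 223.0802] [278.8131 243.2879] [233.2128 245.547 ] [257.1684 264.9762]
pad edge 0.09 [256.6473 203.8117]
pad edge 0.1 [256.7711 209.6059]
pad edge 0.11 [256.9091 216.0612]
pad edge 0.12 [257.0638 223.2976]
pad edge 0.13 [257.2383 231.4661]
```

```bash
python3 -m crank '[{"angular":[0,0,0],"delta_pos":[0,0,0],"gripper":1},{"angular":[0,0,0],"delta_pos":[0,0,0],"gripper":1},{"angular":[0,0,0],"delta_pos":[0,0,0],"gripper":1},{"angular":[0,0,0],"delta_pos":[0,0,0],"gripper":1},{"angular":[0,0,0],"delta_pos":[0,0,0],"gripper":1},{"angular":[0,0,0],"delta_pos":[0,0,0],"gripper":1}]'
python3 -c "
from h import *
s,R=st()
save('wrist','w4.png')"
```

```text
time: 6.25
tool_pos: [0.5476, 0.2177, 0.1075]
tool_rot: [0.0, 0.027, 1.0, -0.0]
contact_force: [-0.2, 0.1, -0.1]
gripper_width: 1.0
t 6.25 pos [0.5476 0.2177 0.1075] fix [0.0171 0.177  0.1075] w 1.0004009694936036 F [-0.243   0.0635 -0.1203] q [ 0.2521  0.0555  1.7907 -0.      1.2954 -1.2642]
[[-0.9985  0.0545  0.    ]
 [ 0.0545  0.9985 -0.    ]
 [-0.     -0.     -1.    ]]
```

View pics/w4.png

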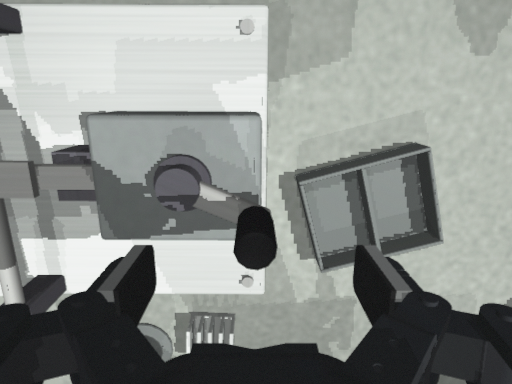

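```bash
python3 -c "
from h import *
s,R=st()
im=save('scene','scene4.png')
a=cv2.resize(im[150:270,250:400],None,fx=5,fy=5,interpolation=cv2.INTER_CUBIC)[:,:,::-1].copy()
a=(255*(a/255.)**.5).astype(np.uint8)
for i,z in enumerate((.017,.0,-.018,-.031)):
  for y in (-.0425,0,.0425):
    p=proj('scene',[s['tool_pos']+R@[0,y,z]])[0]; p=((p-[250,150])*5).astype(int); cv2.circle(a,tuple(int(v) for v in p),3,[(0,0,255),(0,255,0),(255,0,0),(255,255,0)][i],-1)
cv2.imwrite('pics/c4.png',a)
"
```

```text
t 6.3 pos [0.5476 0.2177 0.1075] fix [0.0171 0.177  0.1075] w 1.0020970708183965 F [-0.745   1.0011 -0.7146] q [ 0.2521  0.0554  1.7907 -0.      1.2954 -1.2641]
[[-0.9985  0.0545  0.    ]
 [ 0.0545  0.9985  0.    ]
 [-0.      0.     -1.    ]]
```

View pics/c4.png

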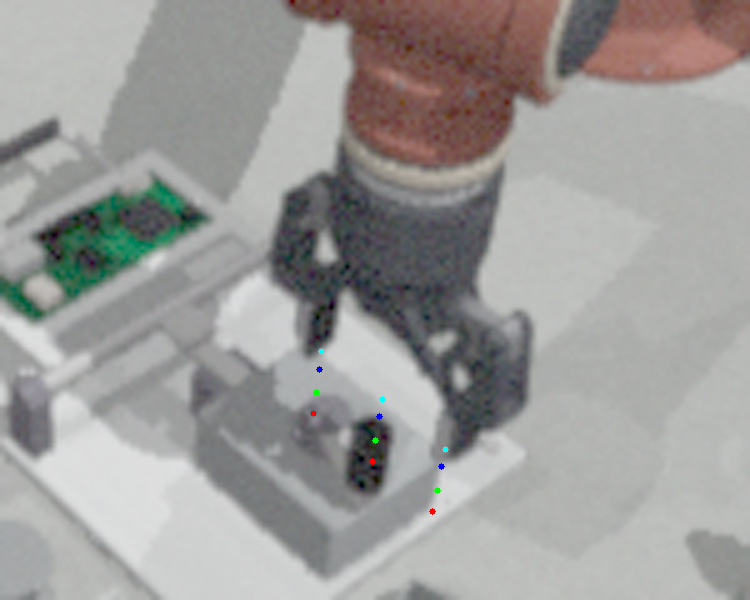

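The reported TCP sits about 35 mm beyond where it should be relative to the fingers: both the wrist and scene views put the open tips at TCP −31 mm. The fingers therefore closed above the knob. I'll go down 36 mm and grip again.

```bash
python3 -m crank '[{"angular":[0,0,0],"delta_pos":[-0.05,0,0.4],"gripper":1},{"angular":[0,0,0],"delta_pos":[0,0,0.4],"gripper":1},{"angular":[0,0,0],"delta_pos":[0,0,0.4],"gripper":1},{"angular":[0,0,0],"delta_pos":[0,0,0],"gripper":0.2},{"angular":[0,0,0],"delta_pos":[0,0,0],"gripper":0},{"angular":[0,0,0],"delta_pos":[0,0,0],"gripper":0},{"angular":[0,0,0],"delta_pos":[0,0,0],"gripper":0},{"angular":[0,0,0],"delta_pos":[0,0,0],"gripper":0}]'
python3 -c "
from h import *
s,R=st()
save('wrist','w5.png')"
```

```text
time: 7.35
tool_pos: [0.5495, 0.2179, 0.0724]
tool_rot: [0.001, 0.027, 1.0, 0.0]
contact_force: [-0.3, 0.3, 1.7]
gripper_width: 0.239
t 7.35 pos [0.5495 0.2179 0.0724] fix [0.0191 0.1773 0.0724] w 0.23876430168376034 F [-0.2557  0.2946  1.6792] q [ 0.2515  0.0985  1.8087  0.0002  1.233  -1.2649]
[[-0.9985  0.0544  0.0013]
 [ 0.0544  0.9985  0.0005]
 [-0.0013  0.0006 -1.    ]]
```

View pics/w5.png

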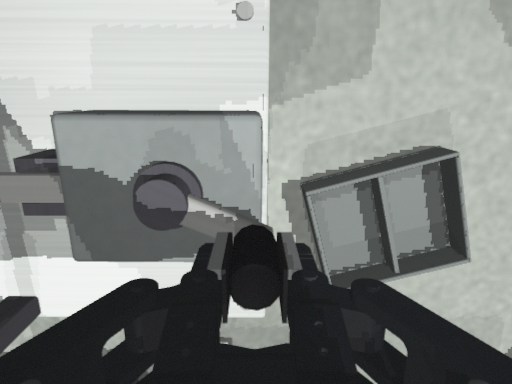

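```bash
python3 -m crank '[{"angular":[0,0,0],"delta_pos":[0.417,0.124,0],"gripper":0},{"angular":[0,0,0],"delta_pos":[0.435,0.011,0],"gripper":0},{"angular":[0,0,0],"delta_pos":[0.423,-0.102,0],"gripper":0},{"angular":[0,0,0],"delta_pos":[0.382,-0.208,0],"gripper":0},{"angular":[0,0,0],"delta_pos":[0.316,-0.299,0],"gripper":0},{"angular":[0,0,0],"delta_pos":[0.227,-0.371,0],"gripper":0}]'
python3 -c "
from h import *
s,R=st()"
```

```text
time: 8.15
tool_pos: [0.4822, 0.1954, 0.0722]
tool_rot: [0.002, 0.027, 1.0, 0.0]
contact_force: [7.7, -2.4, 3.4]
gripper_width: 0.24
t 8.15 pos [0.4822 0.1954 0.0722] fix [-0.047   0.1511  0.0722] w 0.23994952762528038 F [ 7.653  -2.3666  3.3867] q [ 0.2421 -0.0691  1.9786 -0.0004  1.229  -1.2742]
[[-0.9985  0.0544  0.0031]
 [ 0.0544  0.9985  0.0003]
 [-0.0031  0.0005 -1.    ]]
```

```bash
python3 -m crank '[{"angular":[0,0,0],"delta_pos":[0.09,-0.417,0],"gripper":0},{"angular":[0,0,0],"delta_pos":[0.011,-0.435,0],"gripper":0},{"angular":[0,0,0],"delta_pos":[-0.102,-0.423,0],"gripper":0},{"angular":[0,0,0],"delta_pos":[-0.208,-0.382,0],"gripper":0},{"angular":[0,0,0],"delta_pos":[-0.299,-0.316,0],"gripper":0},{"angular":[0,0,0],"delta_pos":[-0.371,-0.227,0],"gripper":0}]'
python3 -c "
from h import *
s,R=st()"
```

```text
time: 8.9
tool_pos: [0.5039, 0.1288, 0.0721]
tool_rot: [-0.001, 0.028, 1.0, 0.001]
contact_force: [0.2, 3.2, 8.2]
gripper_width: 0.241
t 8.9 pos [0.5039 0.1288 0.0721] fix [-0.0217  0.0858  0.0721] w 0.2408867860462399 F [0.2385 3.203  8.2363] q [ 0.1055 -0.0667  1.9764  0.0027  1.2331 -1.4109]
[[-0.9985  0.0553 -0.0014]
 [ 0.0553  0.9985  0.0024]
 [ 0.0016  0.0023 -1.    ]]
```

```bash
python3 -m crank '[{"angular":[0,0,0],"delta_pos":[-0.417,-0.124,-0.03],"gripper":0},{"angular":[0,0,0],"delta_pos":[-0.435,-0.011,0],"gripper":0},{"angular":[0,0,0],"delta_pos":[-0.423,0.102,0],"gripper":0},{"angular":[0,0,0],"delta_pos":[-0.382,0.208,0],"gripper":0},{"angular":[0,0,0],"delta_pos":[-0.316,0.299,0],"gripper":0},{"angular":[0,0,0],"delta_pos":[-0.227,0.371,0],"gripper":0},{"angular":[0,0,0],"delta_pos":[-0.124,0.417,0],"gripper":0},{"angular":[0,0,0],"delta_pos":[-0.011,0.435,0],"gripper":0},{"angular":[0,0,0],"delta_pos":[0.102,0.423,0],"gripper":0},{"angular":[0,0,0],"delta_pos":[0.208,0.382,0],"gripper":0},{"angular":[0,0,0],"delta_pos":[0.299,0.316,0],"gripper":0},{"angular":[0,0,0],"delta_pos":[0.371,0.227,0],"gripper":0}]'
python3 -c "
from h import *
s,R=st()"
```

```text
time: 10.4
tool_pos: [0.5489, 0.2182, 0.0723]
tool_rot: [-0.0, 0.027, 1.0, -0.0]
contact_force: [0.3, -2.6, 4.9]
gripper_width: 0.24
t 10.4 pos [0.5489 0.2182 0.0723] fix [0.0185 0.1776 0.0723] w 0.23951040633578893 F [ 0.3193 -2.5689  4.8541] q [ 0.2524  0.0991  1.8082 -0.      1.2351 -1.2644]
[[-0.9985  0.054  -0.0008]
 [ 0.054   0.9985 -0.0002]
 [ 0.0007 -0.0003 -1.    ]]
```

```bash
python3 -m crank '[{"angular":[0,0,0],"delta_pos":[0.417,0.124,0],"gripper":0},{"angular":[0,0,0],"delta_pos":[0.435,0.011,0],"gripper":0},{"angular":[0,0,0],"delta_pos":[0.423,-0.102,0],"gripper":0},{"angular":[0,0,0],"delta_pos":[0.382,-0.208,0],"gripper":0},{"angular":[0,0,0],"delta_pos":[0.316,-0.299,0],"gripper":0},{"angular":[0,0,0],"delta_pos":[0.227,-0.371,0],"gripper":0},{"angular":[0,0,0],"delta_pos":[0.09,-0.417,0],"gripper":0},{"angular":[0,0,0],"delta_pos":[0.011,-0.435,0],"gripper":0},{"angular":[0,0,0],"delta_pos":[-0.102,-0.423,0],"gripper":0},{"angular":[0,0,0],"delta_pos":[-0.208,-0.382,0],"gripper":0},{"angular":[0,0,0],"delta_pos":[-0.299,-0.316,0],"gripper":0},{"angular":[0,0,0],"delta_pos":[-0.371,-0.227,0],"gripper":0}]'
python3 -c "
from h import *
s,R=st()"
python3 -m crank '[{"angular":[0,0,0],"delta_pos":[-0.417,-0.124,0],"gripper":0},{"angular":[0,0,0],"delta_pos":[-0.435,-0.011,0],"gripper":0},{"angular":[0,0,0],"delta_pos":[-0.423,0.102,0],"gripper":0},{"angular":[0,0,0],"delta_pos":[-0.382,0.208,0],"gripper":0},{"angular":[0,0,0],"delta_pos":[-0.316,0.299,0],"gripper":0},{"angular":[0,0,0],"delta_pos":[-0.227,0.371,0],"gripper":0},{"angular":[0,0,0],"delta_pos":[-0.124,0.417,0],"gripper":0},{"angular":[0,0,0],"delta_pos":[-0.011,0.435,0],"gripper":0}]'
python3 -c "
from h import *
s,R=st(); d=unfx(s['tool_pos'])-[-.001,.131,0]; print(np.hypot(*d[:2]),np.arctan2(d[1],d[0])+4*np.pi)"
```

```text
time: 11.9
tool_pos: [0.5056, 0.1278, 0.0723]
tool_rot: [-0.0, 0.028, 1.0, 0.0]
contact_force: [0.1, 4.3, 3.2]
gripper_width: 0.242
t 11.9 pos [0.5056 0.1278 0.0723] fix [-0.0198  0.085   0.0723] w 0.2420871677666315 F [0.1415 4.3175 3.1782] q [ 0.1045 -0.0634  1.9729  0.0008  1.2328 -1.4113]
[[-0.9985  0.0552 -0.0008]
 [ 0.0552  0.9985  0.0006]
 [ 0.0009  0.0006 -1.    ]]
time: 12.9
tool_pos: [0.5774, 0.1754, 0.0721]
tool_rot: [-0.002, 0.027, 1.0, -0.001]
contact_force: [-7.9, -2.0, 7.8]
gripper_width: 0.236
t 12.9 pos [0.5774 0.1754 0.0721] fix [0.0492 0.1364 0.0721] w 0.23599500515909802 F [-7.9364 -1.9675  7.8268] q [ 0.1725  0.1306  1.7743 -0.0018  1.2412 -1.3439]
[[-0.9985  0.0538 -0.0041]
 [ 0.0538  0.9985 -0.0024]
 [ 0.004  -0.0027 -1.    ]]
0.05054109355651291 12.673763542603913
```

```bash
python3 -m crank '[{"angular":[0,0,0],"delta_pos":[0.08,0.423,0],"gripper":0},{"angular":[0,0,0],"delta_pos":[0.13,0.25,0],"gripper":0},{"angular":[0,0,0],"delta_pos":[0,0,0],"gripper":0}]'
python3 -c "
from h import *
s,R=st(); d=unfx(s['tool_pos'])-[-.001,.131,0]; print(np.hypot(*d[:2]),np.arctan2(d[1],d[0])+4*np.pi)"
```

```text
time: 13.28
tool_pos: [0.572, 0.1958, 0.0721]
tool_rot: [-0.002, 0.026, 1.0, -0.001]
contact_force: [-6.7, -2.5, 7.8]
gripper_width: 0.24
t 13.275 pos [0.572  0.1958 0.0721] fix [0.0427 0.1565 0.0721] w 0.24030846313262838 F [-6.6607 -2.522   7.7621] q [ 0.2078  0.1328  1.7718 -0.0021  1.2413 -1.3093]
[[-0.9986  0.0529 -0.0038]
 [ 0.0529  0.9986 -0.0029]
 [ 0.0036 -0.003  -1.    ]]
0.050556903278229384 13.094506130343868
```

One more nudge to the stop, then release, rise and look.

```bash
python3 -m crank '[{"angular":[0,0,0],"delta_pos":[0.1,0.17,0],"gripper":0},{"angular":[0,0,0],"delta_pos":[0,0,0],"gripper":0}]'
python3 -c "
from h import *
s,R=st(); d=unfx(s['tool_pos'])-[-.001,.131,0]; print(np.hypot(*d[:2]),np.arctan2(d[1],d[0])+4*np.pi)"
python3 -m crank '[{"angular":[0,0,0],"delta_pos":[0,0,0],"gripper":1},{"angular":[0,0,0],"delta_pos":[0,0,0],"gripper":1},{"angular":[0,0,0],"delta_pos":[0,0,0],"gripper":1},{"angular":[0,0,0],"delta_pos":[0,0,0],"gripper":1},{"angular":[0,0,0],"delta_pos":[0,0,-0.7],"gripper":1},{"angular":[0,0,0],"delta_pos":[0,0,-0.7],"gripper":1},{"angular":[0,0,0],"delta_pos":[0,0,-0.7],"gripper":1},{"angular":[0,0,0],"delta_pos":[0,0,-0.7],"gripper":1},{"angular":[0,0,0],"delta_pos":[0,0,-0.7],"gripper":1}]'
python3 -c "
from h import *
s,R=st()
save('wrist','w6.png')"
```

```text
time: 13.52
tool_pos: [0.5693, 0.2004, 0.0721]
tool_rot: [-0.002, 0.027, 1.0, -0.002]
contact_force: [-6.5, -3.0, 6.7]
gripper_width: 0.241
t 13.525 pos [0.5693 0.2004 0.0721] fix [0.0398 0.1609 0.0721] w 0.24100723952699443 F [-6.4562 -3.0181  6.6749] q [ 0.2166  0.1308  1.774  -0.0031  1.2412 -1.2999]
[[-0.9986  0.0533 -0.0038]
 [ 0.0533  0.9986 -0.0038]
 [ 0.0036 -0.004  -1.    ]]
0.05057436264571328 13.1983427417464
time: 14.65
tool_pos: [0.5705, 0.2013, 0.1794]
tool_rot: [0.001, 0.027, 1.0, 0.0]
contact_force: [0.1, -0.4, 0.7]
gripper_width: 1.0
t 14.65 pos [0.5705 0.2013 0.1794] fix [0.0409 0.1619 0.1794] w 0.9996688646292838 F [ 0.1356 -0.4251  0.6876] q [ 0.2162  0.0272  1.6949 -0.      1.4185 -1.3001]
[[-0.9985  0.0545  0.001 ]
 [ 0.0545  0.9985  0.0002]
 [-0.001   0.0002 -1.    ]]
```

View pics/w6.png

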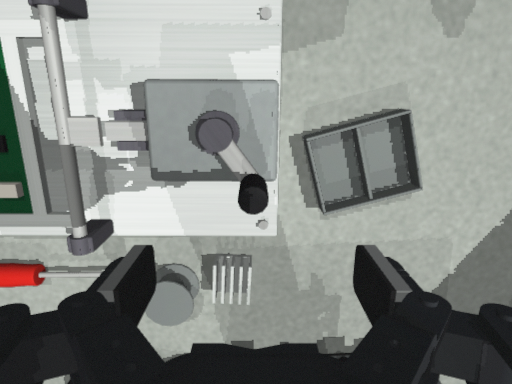

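```bash
python3 -m crank '[{"angular":[0,0,0],"delta_pos":[0.12,-0.95,0],"gripper":1},{"angular":[0,0,0],"delta_pos":[0.12,-0.95,0],"gripper":1},{"angular":[0,0,0],"delta_pos":[0.12,-0.95,0],"gripper":1},{"angular":[0,0,0],"delta_pos":[0.12,-0.95,0],"gripper":1},{"angular":[0,0,0],"delta_pos":[0.12,-0.95,0],"gripper":1},{"angular":[0,0,0],"delta_pos":[0.12,-0.95,0],"gripper":1},{"angular":[0,0,0],"delta_pos":[0.12,-0.95,0],"gripper":1},{"angular":[0,0,0],"delta_pos":[0.12,-0.95,0],"gripper":1},{"angular":[0,0,0],"delta_pos":[0.12,-0.95,0],"gripper":1},{"angular":[0,0,0],"delta_pos":[0.12,-0.95,0],"gripper":1},{"angular":[0,0,0],"delta_pos":[0.17,-0.95,0],"gripper":0.6},{"angular":[0,0,0],"delta_pos":[0,-0.65,0],"gripper":0.6}]'
python3 -c "
from h import *
s,R=st(fx([0,-.172,.092]))
save('wrist','w7.png')
for t in('handle_grip',): print(landmark_of('wrist',t))"
```

```text
time: 16.2
tool_pos: [0.5108, -0.1301, 0.1775]
tool_rot: [0.0, 0.028, 1.0, 0.0]
contact_force: [0.3, 0.2, -0.3]
gripper_width: 0.607
t 16.2 pos [ 0.5108 -0.1301  0.1775] fix [-0.0005 -0.1723  0.1775] w 0.6066276830539576 F [ 0.2999  0.1801 -0.3216] q [-0.3906 -0.1594  1.8758  0.      1.4252 -1.906 ]
[[-0.9985  0.0553  0.    ]
 [ 0.0553  0.9985  0.    ]
 [-0.      0.     -1.    ]]
units to target [-0.0182  0.0086  2.8507]
[{'pixel': [256.9, 179.9], 'conf': 0.9}]
```

View pics/w7.png

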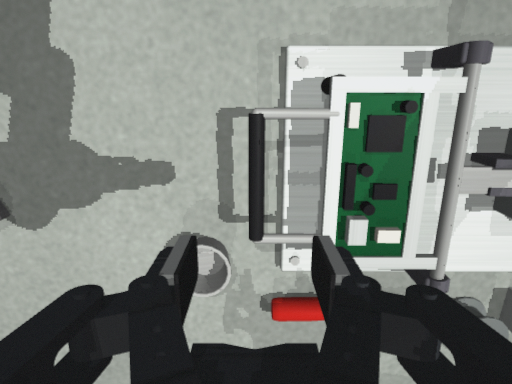

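```bash
python3 -c "
from h import *
s,R=st()
for px in ((257,115),(257,240),(257,180)): p=wz(px,.055,s,R); print(p,unfx(p))
for px in ((478,60),(440,280)): p=wz(px,.06,s,R); print(p,unfx(p))
"
```

```text
t 16.3 pos [ 0.5111 -0.1304  0.1775] fix [-0.0003 -0.1725  0.1775] w 0.5965266894407867 F [ 0.6354 -0.1751 -0.1572] q [-0.3908 -0.1586  1.8751 -0.0001  1.425  -1.9048]
[[-0.9984  0.0568  0.0001]
 [ 0.0568  0.9984 -0.0002]
 [-0.0001 -0.0002 -1.    ]]
[ 0.457  -0.1264  0.055 ] [-0.0545 -0.1716  0.055 ]
[ 0.5692 -0.1325  0.055 ] [ 0.0579 -0.1715  0.055 ]
[ 0.5124 -0.1294  0.055 ] [ 0.001  -0.1715  0.055 ]
[0.4246 0.048  0.06  ] [-0.0964  0.0008  0.06  ]
[0.6173 0.0368 0.06  ] [0.0966 0.0002 0.06  ]
```

```bash
python3 -m crank '[{"angular":[-1,0,0],"delta_pos":[0,0,0],"gripper":0.45},{"angular":[-1,0,0],"delta_pos":[0,0,0],"gripper":0.45},{"angular":[-1,0,0],"delta_pos":[0,0,0],"gripper":0.45},{"angular":[-1,0,0],"delta_pos":[0,0,0],"gripper":0.45},{"angular":[-1,0,0],"delta_pos":[0,0,0],"gripper":0.45},{"angular":[-1,0,0],"delta_pos":[0,0,0],"gripper":0.45},{"angular":[-1,0,0],"delta_pos":[0,0,0],"gripper":0.45},{"angular":[-1,0,0],"delta_pos":[0,0,0],"gripper":0.45},{"angular":[0,0,0],"delta_pos":[0,0,0],"gripper":0.45}]'
python3 -c "
from h import *
s,R=st()
d=R[:,2]; b=fx([0.001,-.1715,.055]); T=b+.037*d-.07*d
st(T)
print('d fix',unfx(d+[V[0],V[1],0]))
"
```

```text
time: 17.42
tool_pos: [0.5109, -0.1289, 0.1761]
tool_rot: [0.008, 0.026, 0.939, 0.342]
contact_force: [0.1, 0.7, 0.1]
gripper_width: 0.446
t 17.425 pos [ 0.5109 -0.1289  0.1761] fix [-0.0005 -0.171   0.1761] w 0.44615988302407866 F [0.0856 0.6702 0.1455] q [-0.6944  0.0695  1.7784  0.5494  1.7329 -2.2424]
[[-0.9985  0.0437  0.0335]
 [ 0.055   0.7642  0.6427]
 [ 0.0025  0.6436 -0.7654]]
t 17.425 pos [ 0.5109 -0.1289  0.1761] fix [-0.0005 -0.171   0.1761] w 0.44615988302407866 F [0.0856 0.6702 0.1455] q [-0.6944  0.0695  1.7784  0.5494  1.7329 -2.2424]
[[-0.9985  0.0437  0.0335]
 [ 0.055   0.7642  0.6427]
 [ 0.0025  0.6436 -0.7654]]
units to target [-0.0616 -2.6103  1.9807]
d fix [-0.0017  0.6436 -0.7654]
```

```bash
python3 -m crank '[{"angular":[0,0,0],"delta_pos":[-0.06,-0.65,0.5],"gripper":0.45},{"angular":[0,0,0],"delta_pos":[0,-0.65,0.5],"gripper":0.45},{"angular":[0,0,0],"delta_pos":[0,-0.65,0.5],"gripper":0.45},{"angular":[0,0,0],"delta_pos":[0,-0.66,0.48],"gripper":0.45},{"angular":[0,0,0],"delta_pos":[0,0,0],"gripper":0.45}]'
python3 -c "
from h import *
s,R=st()
d=R[:,2]; b=fx([0.001,-.1715,.055]); T=b+.037*d
st(T)
save('wrist','w8.png')
for px in landmark_of('wrist','handle_grip'): p=wz(px['pixel'],.055,s,R); print(px,unfx(p))
"
```

```text
time: 18.05
tool_pos: [0.5101, -0.1498, 0.0785]
tool_rot: [0.007, 0.027, 0.939, 0.344]
contact_force: [0.2, -0.0, -0.2]
gripper_width: 0.45
t 18.05 pos [ 0.5101 -0.1498  0.0785] fix [-0.0002 -0.192   0.0785] w 0.44979870099543545 F [ 0.1507 -0.0119 -0.2287] q [-0.7221  0.2172  1.7968  0.5293  1.6068 -2.349 ]
[[-0.9985  0.0451  0.0316]
 [ 0.0548  0.7625  0.6447]
 [ 0.005   0.6454 -0.7638]]
t 18.05 pos [ 0.5101 -0.1498  0.0785] fix [-0.0002 -0.192   0.0785] w 0.44979870099543545 F [ 0.1507 -0.0119 -0.2287] q [-0.7221  0.2172  1.7968  0.5293  1.6068 -2.349 ]
[[-0.9985  0.0451  0.0316]
 [ 0.0548  0.7625  0.6447]
 [ 0.005   0.6454 -0.7638]]
units to target [-0.0452  0.0157  2.2731]
{'pixel': [257.0, 217.5], 'conf': 0.7} [ 0.0022 -0.1714  0.055 ]
```

View pics/w8.png

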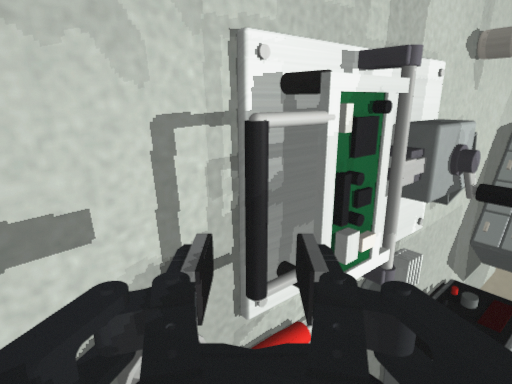

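The bar runs down column ~257, midway between the fingers (~210 and ~300). Advance and grip.

```bash
python3 -m crank '[{"angular":[0,0,0],"delta_pos":[-0.04,0,0.5],"gripper":0.45},{"angular":[0,0,0],"delta_pos":[0,0,0.5],"gripper":0.45},{"angular":[0,0,0],"delta_pos":[0,0,0.5],"gripper":0.45},{"angular":[0,0,0],"delta_pos":[0,0,0.5],"gripper":0.45},{"angular":[0,0,0],"delta_pos":[0,0,0.3],"gripper":0.45},{"angular":[0,0,0],"delta_pos":[0,0,0],"gripper":0},{"angular":[0,0,0],"delta_pos":[0,0,0],"gripper":0},{"angular":[0,0,0],"delta_pos":[0,0,0],"gripper":0},{"angular":[0,0,0],"delta_pos":[0,0,0],"gripper":0}]'
python3 -c "
from h import *
s,R=st()
save('wrist','w9.png')
"
```

```text
time: 19.27
tool_pos: [0.5153, -0.1066, 0.0288]
tool_rot: [0.009, 0.026, 0.939, 0.342]
contact_force: [-1.2, 2.2, -1.6]
gripper_width: 0.14
t 19.275 pos [ 0.5153 -0.1066  0.0288] fix [ 0.0026 -0.1486  0.0288] w 0.13999586532365554 F [-1.2486  2.1955 -1.5944] q [-0.6603  0.2515  1.8553  0.5588  1.4944 -2.3537]
[[-0.9985  0.0418  0.0351]
 [ 0.0546  0.7647  0.6421]
 [ 0.      0.6431 -0.7658]]
```

View pics/w9.png

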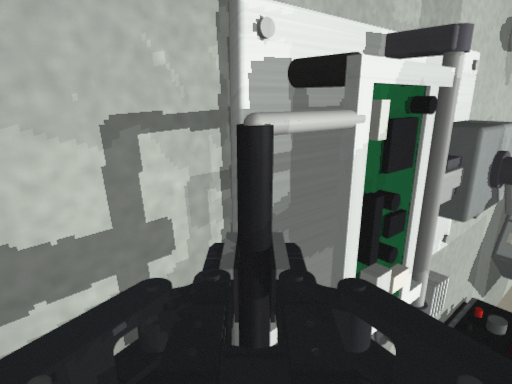

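```bash
cat >> h.py <<'E'
def sw():
    s,R=st(); d=R[:,2]; G=unfx(s['tool_pos']-.037*d); 
    df=unfx(d+[V[0],V[1],0]); tilt=np.degrees(np.arctan2(df[1],-df[2]))
    r=np.hypot(G[1],G[2]-.055); th=np.degrees(np.arctan2(G[2]-.055,-G[1]))
    print('G fix',G,'r',r,'theta deg',th,'tilt deg',tilt,'sum',th+tilt)
    return s,R,G,th,tilt
def nxt(dth,th0,rot0, n, r=.172):
    pass
E
python3 -m crank '[{"angular":[0.5,0,0],"delta_pos":[0,0.114,-0.188],"gripper":0},{"angular":[0.5,0,0],"delta_pos":[0,0.114,-0.188],"gripper":0},{"angular":[0.5,0,0],"delta_pos":[0,0.114,-0.188],"gripper":0},{"angular":[0.5,0,0],"delta_pos":[0,0.114,-0.188],"gripper":0}]'
python3 -c "
from h import *
sw()"
```

```text
time: 19.82
tool_pos: [0.5152, -0.1088, 0.0558]
tool_rot: [0.007, 0.026, 0.966, 0.257]
contact_force: [-0.1, 3.7, -2.3]
gripper_width: 0.144
t 19.825 pos [ 0.5152 -0.1088  0.0558] fix [ 0.0026 -0.1508  0.0558] w 0.14433386803360365 F [-0.132   3.6541 -2.3408] q [-0.5999  0.1238  1.8873  0.4436  1.4338 -2.2463]
[[-0.9985  0.0468  0.0272]
 [ 0.0541  0.8663  0.4965]
 [-0.0003  0.4973 -0.8676]]
G fix [ 0.0026 -0.1692  0.0879] r 0.17239127809180846 theta deg 11.000714021183809 tilt deg 29.818749692193236 sum 40.81946371337705
```

Follows the arc freely. Next 20°, slowly.

```bash
python3 -m crank '[{"angular":[0.5,0,0],"delta_pos":[0,0.114,-0.188],"gripper":0},{"angular":[0.5,0,0],"delta_pos":[0,0.114,-0.188],"gripper":0},{"angular":[0.5,0,0],"delta_pos":[0,0.114,-0.188],"gripper":0},{"angular":[0.5,0,0],"delta_pos":[0,0.114,-0.188],"gripper":0},{"angular":[0.5,0,0],"delta_pos":[0,0.114,-0.188],"gripper":0},{"angular":[0.5,0,0],"delta_pos":[0,0.114,-0.188],"gripper":0},{"angular":[0.5,0,0],"delta_pos":[0,0.114,-0.188],"gripper":0},{"angular":[0.5,0,0],"delta_pos":[0,0.114,-0.188],"gripper":0}]'
python3 -c "
from h import *
sw()"
```

```text
time: 20.82
tool_pos: [0.5158, -0.0998, 0.1072]
tool_rot: [0.003, 0.027, 0.996, 0.086]
contact_force: [-0.7, 1.7, -3.1]
gripper_width: 0.142
t 20.825 pos [ 0.5158 -0.0998  0.1072] fix [ 0.0027 -0.1418  0.1072] w 0.1415331747278335 F [-0.7291  1.7465 -3.1182] q [-0.425  -0.0692  1.9232  0.164   1.3528 -1.9819]
[[-0.9985  0.0539  0.0097]
 [ 0.0547  0.9838  0.1706]
 [-0.0003  0.1708 -0.9853]]
G fix [ 0.0027 -0.1481  0.1436] r 0.17257355566603066 theta deg 30.89339639825666 tilt deg 9.837060391600776 sum 40.730456789857435
```

```bash
python3 -m crank '[{"angular":[0.5,0,0],"delta_pos":[0,0.114,-0.188],"gripper":0},{"angular":[0.5,0,0],"delta_pos":[0,0.114,-0.188],"gripper":0},{"angular":[0.5,0,0],"delta_pos":[0,0.114,-0.188],"gripper":0},{"angular":[0.5,0,0],"delta_pos":[0,0.114,-0.188],"gripper":0},{"angular":[0.5,0,0],"delta_pos":[0,0.114,-0.188],"gripper":0},{"angular":[0.5,0,0],"delta_pos":[0,0.114,-0.188],"gripper":0},{"angular":[0.5,0,0],"delta_pos":[0,0.114,-0.188],"gripper":0},{"angular":[0.5,0,0],"delta_pos":[0,0.114,-0.188],"gripper":0}]'
python3 -c "
from h import *
sw()
save('scene','s10.png')"
```

```text
time: 21.82
tool_pos: [0.5174, -0.0735, 0.1529]
tool_rot: [-0.002, 0.027, 0.996, -0.088]
contact_force: [-0.4, 0.6, -2.7]
gripper_width: 0.14
t 21.825 pos [ 0.5174 -0.0735  0.1529] fix [ 0.0029 -0.1154  0.1529] w 0.14045322308504316 F [-0.4246  0.5767 -2.6706] q [-0.1835 -0.1519  1.9192 -0.1796  1.3532 -1.6624]
[[-0.9985  0.0541 -0.0081]
 [ 0.0547  0.9829 -0.1759]
 [-0.0015 -0.1761 -0.9844]]
G fix [ 0.0029 -0.1089  0.1893] r 0.17290554464589178 theta deg 50.96092996008249 tilt deg -10.142578413043877 sum 40.81835154703861
```

View pics/s10.png

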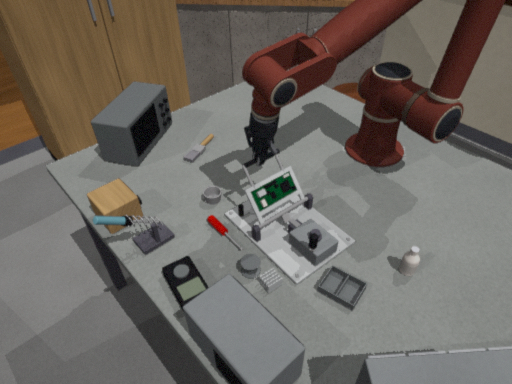

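The frame is up about 51° and follows the gripper; the bystanders are in place.

```bash
python3 -m crank '[{"angular":[0.5,0,0],"delta_pos":[0,0.114,-0.188],"gripper":0},{"angular":[0.5,0,0],"delta_pos":[0,0.114,-0.188],"gripper":0},{"angular":[0.5,0,0],"delta_pos":[0,0.114,-0.188],"gripper":0},{"angular":[0.5,0,0],"delta_pos":[0,0.114,-0.188],"gripper":0},{"angular":[0.5,0,0],"delta_pos":[0,0.114,-0.188],"gripper":0},{"angular":[0.5,0,0],"delta_pos":[0,0.114,-0.188],"gripper":0},{"angular":[0.5,0,0],"delta_pos":[0,0.114,-0.188],"gripper":0},{"angular":[0.5,0,0],"delta_pos":[0,0.114,-0.188],"gripper":0}]'
python3 -c "
from h import *
sw()"
```

```text
time: 22.88
tool_pos: [0.5198, -0.0334, 0.1867]
tool_rot: [-0.006, 0.027, 0.965, -0.259]
contact_force: [-0.6, -0.8, -1.4]
gripper_width: 0.139
t 22.875 pos [ 0.5198 -0.0334  0.1867] fix [ 0.0031 -0.0752  0.1867] w 0.13932904064834709 F [-0.5895 -0.8395 -1.4027] q [ 0.0784 -0.1008  1.8758 -0.5237  1.4585 -1.3527]
[[-0.9985  0.0482 -0.0256]
 [ 0.0546  0.864  -0.5005]
 [-0.002  -0.5011 -0.8654]]
G fix [ 0.003  -0.0567  0.2187] r 0.17327462773458657 theta deg 70.89819371709473 tilt deg -30.075238221158138 sum 40.82295549593659
```

```bash
python3 -m crank '[{"angular":[0.5,0,0],"delta_pos":[0,0.114,-0.188],"gripper":0},{"angular":[0.5,0,0],"delta_pos":[0,0.114,-0.188],"gripper":0},{"angular":[0.5,0,0],"delta_pos":[0,0.114,-0.188],"gripper":0},{"angular":[0.5,0,0],"delta_pos":[0,0.114,-0.188],"gripper":0},{"angular":[0.5,0,0],"delta_pos":[0,0.114,-0.188],"gripper":0},{"angular":[0.5,0,0],"delta_pos":[0,0.114,-0.188],"gripper":0},{"angular":[0.4,0,0],"delta_pos":[0,0.091,-0.15],"gripper":0},{"angular":[0.26,0,0],"delta_pos":[0,0.059,-0.098],"gripper":0},{"angular":[0.2,0,0],"delta_pos":[0,0.045,-0.075],"gripper":0},{"angular":[0,0,0],"delta_pos":[0,0,0],"gripper":0},{"angular":[0,0,0],"delta_pos":[0,0,0],"gripper":0},{"angular":[0,0,0],"delta_pos":[0,0,0],"gripper":0}]'
python3 -c "
from h import *
sw()
im=save('scene','s11.png');cv2.imwrite('pics/s11c.png',cv2.resize(im[100:260,210:370,::-1],None,fx=3.5,fy=3.5,interpolation=cv2.INTER_CUBIC))
save('top','t11.png');save('wrist','w11.png')
for c in ('scene','top'):
  P=[fx([0,0,.055]),fx([.056,0,.227]),fx([-.056,0,.227]),fx([.085,0,.167]),fx([-.085,0,.167])]
  print(c,proj(c,P))
  for r in landmark_of(c,'handle_grip'): print(r)
"
```

```text
time: 24.38
tool_pos: [0.5226, 0.0141, 0.2046]
tool_rot: [-0.01, 0.025, 0.908, -0.418]
contact_force: [0.5, 0.7, 5.1]
gripper_width: 0.136
t 24.375 pos [0.5226 0.0141 0.2046] fix [ 0.0033 -0.0277  0.2046] w 0.13604905215613025 F [0.5387 0.7445 5.1217] q [ 0.2954  0.0557  1.8032 -0.7968  1.6343 -1.1245]
[[-0.9985  0.0367 -0.04  ]
 [ 0.0542  0.6498 -0.7582]
 [-0.0019 -0.7592 -0.6508]]
G fix [0.0033 0.0004 0.2287] r 0.1736726909149441 theta deg 90.1317666487916 tilt deg -49.397389354689366 sum 40.73437729410223
scene [[283.5633 211.4302]
 [269.4465 174.359 ]
 [301.1516 157.3657]
 [260.8807 196.2727]
 [307.2331 170.2181]]
{'pixel': [283.3, 166.9], 'conf': 0.52}
top [[232.0725 214.6913]
 [227.0611 186.5342]
 [224.7197 234.2515]
 [229.9284 178.4256]
 [226.6566 246.2504]]
{'pixel': [227.0, 208.7], 'conf': 0.56}
```

View pics/s11c.png

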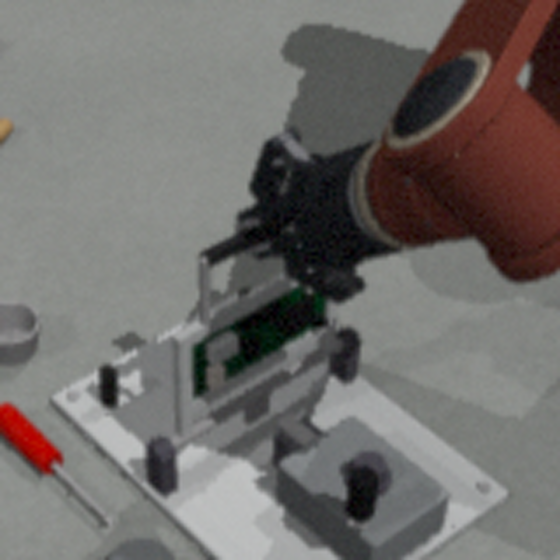

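View pics/t11.png

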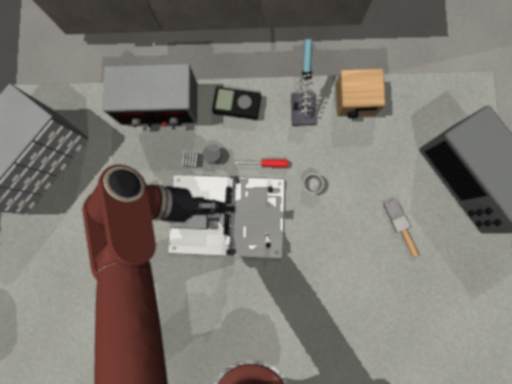

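View pics/w11.png

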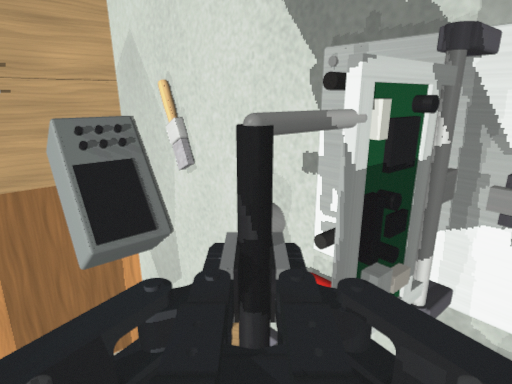

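```bash
python3 -m crank '[{"angular":[0,0,0],"delta_pos":[0,0,0],"gripper":0},{"angular":[0,0,0],"delta_pos":[0,0,0],"gripper":0},{"angular":[0,0,0],"delta_pos":[0,0,0],"gripper":0},{"angular":[0,0,0],"delta_pos":[0,0,0],"gripper":0},{"angular":[0,0,0],"delta_pos":[0,0,0],"gripper":0},{"angular":[0,0,0],"delta_pos":[0,0,0],"gripper":0}]'
python3 -c "
from h import *
s=sw()[0];print(s['joint_vel'])
a=cv2.imread('pics/top0.png').astype(int);b=save('top','t12.png')[:,:,::-1].astype(int)
for t in ('spool','cleaner_tin','screwdriver','heatsink','brush'): print(t,[r['bbox'] for r in find_in('top',t)[:1]])
print([r['bbox'] for t in ('parts_tray','flux_bottle') if grab_frame('scene') is not None for r in find_in('scene',t)[:1]])
print(job_done())"
```

```text
time: 25.38
tool_pos: [0.5226, 0.014, 0.2046]
tool_rot: [-0.011, 0.025, 0.908, -0.418]
contact_force: [-0.3, 0.1, 6.0]
gripper_width: 0.137
t 25.375 pos [0.5226 0.014  0.2046] fix [ 0.0033 -0.0277  0.2046] w 0.13701424914677884 F [-0.2694  0.1348  6.0391] q [ 0.2953  0.0556  1.8032 -0.7968  1.6343 -1.1245]
[[-0.9985  0.0367 -0.04  ]
 [ 0.0543  0.6498 -0.7582]
 [-0.0018 -0.7592 -0.6508]]
G fix [0.0032 0.0003 0.2287] r 0.1736509875049974 theta deg 90.11341642796118 tilt deg -49.397755862152465 sum 40.71566056580872
[ 0.0002 -0.0013  0.0002 -0.0011 -0.0007 -0.0002]
spool [[200.8, 145.0, 222.4, 164.1]]
cleaner_tin [[305.9, 172.2, 327.9, 194.0]]
screwdriver [[235.1, 158.6, 288.4, 165.7]]
heatsink [[383.3, 199.7, 418.3, 257.4]]
brush [[381.2, 201.3, 419.1, 256.1]]
[[313.3, 265.2, 369.5, 314.0], [399.8, 243.7, 420.4, 278.2]]
the job is handed in; nothing more can be done
None
```

I wound the crank to its stop, swung the frame upright by its handle bar, and handed the job in at about 25 s with the gripper still holding the bar. No verdict was reported.

**Last checks**
- **Crank:** about 13.2 rad, from the knob position when I let go of it.
- **Frame:** about 90.1° up by the grasp position and 89.4° by the gripper's tilt. Its corner in the scene view is within about 2 pixels of where it should be when upright.
- **Hold:** the fingers are stopped on the bar at an opening of 0.137. The arm is still, with 6 N on the wrist.
- **Bystanders:** the spool, screwdriver, parts tray and flux bottle are where they started. The tin's box came back about 4 pixels (about 10 mm) from its first position, which I take as detector scatter, because the arm never came near it. The brush had no starting box to compare; in the pictures it has not moved.

**What failed or disagreed**
- **First grip missed:** the fingers closed above the knob. The reported tool point is about 35 mm further ahead of the fingertips than the description says. I measured this in the wrist and scene cameras and allowed for it in every later grasp.
- **Heat sink check:** the network's final box for the heat sink actually lies on the brush. I could only confirm by eye, in the last top picture I viewed, that the heat sink is in its place.

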